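# Run a fingertip along the goods-in tally board

## Task

Log the cartons received on the tally board: starting at the green end, run your fingertips lightly along the row of yellow tabs in one unbroken low pass, tipping each tab over in turn away from the green end, and stop at the orange peg so that every tab before it lies flat and every tab beyond it stays standing. Only push with the fingertips: do not move or lift the pegs, the small carton or the white shade. Then bring the hand up clear.

Things in the scene. Friction and masses are not known exactly. Their poses are not given: they have to be found in the camera images.
- board: Grey tally board screwed to the bench, 150 x 400 x 18 mm. Origin: centre of its underside, on the bench; z up. Six yellow tabs stand in a row along its y axis over x = 0, hinged at z = 22 mm, 50 mm apart (y = +125 mm for tab 1 to -125 mm for tab 6). The green start patch (50 x 28 mm) is at y = +178 mm.
- tab1 (a joint): Hinge of tab 1, counted from the green end, at board y = +125 mm. Radians. 0: the tab stands, leaning 15 degrees back towards the green end; 0.26: exactly upright; 1.82: lying flat, pointing away from the green end. It turns almost freely (20 g) and has no spring: pushed a little past upright it falls flat by itself and ends short of the next tab.
- tab2 (a joint): Hinge of tab 2, counted from the green end, at board y = +75 mm. Values as tab 1. Each tab is a yellow plate 38 mm wide across the row, 4 mm thick, reaching 41 mm from its hinge. Standing, its top is about 62 mm above the bench and overhangs 11 mm towards the green end; lying, its upper face is 25 mm above the bench.
- tab3 (a joint): Hinge of tab 3, counted from the green end, at board y = +25 mm. Same as tabs 1 and 2.
- tab4 (a joint): Hinge of tab 4, counted from the green end, at board y = -25 mm. Same as tabs 1 and 2.
- tab5 (a joint): Hinge of tab 5, counted from the green end, at board y = -75 mm. Same as tabs 1 and 2.
- tab6 (a joint): Hinge of tab 6, counted from the green end, at board y = -125 mm. Same as tabs 1 and 2.
- peg_orange_center (a point): Centre (half-way up) of the loose orange plastic peg, 32 mm tall, 20 mm across the foot, 16 mm across the shank, 35 g, standing on the board in one of the three peg places. It marks where to stop. Peg places are at board x = +55 mm, y = 0, -50 or -100 mm, beside the gaps between tabs 3-4, 4-5 and 5-6.
- peg_blue_center (a point): Centre (half-way up) of the loose blue plastic peg, 32 mm tall, 20 mm across the foot, 16 mm across the shank, 35 g, standing on the board in one of the three peg places. It does not matter for this job; leave it.
- peg_white_center (a point): Centre (half-way up) of the loose white plastic peg, 32 mm tall, 20 mm across the foot, 16 mm across the shank, 35 g, standing on the board in one of the three peg places. It does not matter for this job; leave it.
- bulb_box_center (a point): Centre (half-way up) of a small loose cardboard carton, 70 x 70 x 85 mm, on the bench beyond the board. Leave it.
- shade: Loose white ceramic lamp shade lying like a bowl on the bench beyond the board, 100 mm across, 55 mm tall; origin at the centre of its underside. Leave it.
Mind the look-alikes: they are no part of the job. There is more than one size of the part that bears peg_orange_center; the job needs the smallest.

How it is judged:
At the end, for the whole second after the job is handed in: All tabs between the green end and the orange peg lie flat (joint above 1.6 rad); all tabs beyond the peg still lean back as at the start (below 0.26 rad); the pegs are within 15 mm and the carton and shade within 20 mm of where they were (((y of peg_orange_center in the frame of board between -0.025 and 0.025 m and value of joint each of tab1, tab2, tab3 above 1.6 rad and value of joint each of tab4, tab5, tab6 below 0.26 rad) or (y of peg_orange_center in the frame of board between -0.075 and -0.025 m and value of joint each of tab1, tab2, tab3, tab4 above 1.6 rad and value of joint each of tab5, tab6 below 0.26 rad) or (y of peg_orange_center in the frame of board between -0.125 and -0.075 m and value of joint each of tab1, tab2, tab3, tab4, tab5 above 1.6 rad and value of joint tab6 below 0.26 rad)) and distance of each of peg_orange_center, peg_blue_center, peg_white_center from where it was at the start of the episode below 0.015 m and distance of each of bulb_box_center, shade from where it was at the start of the episode below 0.02 m); the robot touches nothing.
It fails at once if a tab beyond the orange peg is tipped ((y of peg_orange_center in the frame of board between -0.025 and 0.025 m and value of joint tab4 above 0.6 rad) or (y of peg_orange_center in the frame of board between -0.075 and -0.025 m and value of joint tab5 above 0.6 rad) or (y of peg_orange_center in the frame of board between -0.125 and -0.075 m and value of joint tab6 above 0.6 rad) or value of joint tab6 above 0.6 rad).
It fails at once if a tab goes over before its neighbour on the green side ((value of joint tab2 above 0.8 rad and value of joint tab1 below 0.6 rad) or (value of joint tab3 above 0.8 rad and value of joint tab2 below 0.6 rad) or (value of joint tab4 above 0.8 rad and value of joint tab3 below 0.6 rad) or (value of joint tab5 above 0.8 rad and value of joint tab4 below 0.6 rad)).
It fails at once if between the first tab and the last the fingers leave the row (grasp point more than 120 mm above the bench or more than 60 mm to the side of the row) ((y of peg_orange_center in the frame of board between -0.025 and 0.025 m and value of joint tab1 above 0.8 rad and value of joint tab3 below 0.6 rad and (z of the grasp point in the frame of board above 0.12 m or x of the grasp point in the frame of board above 0.06 m or x of the grasp point in the frame of board below -0.06 m)) or (y of peg_orange_center in the frame of board between -0.075 and -0.025 m and value of joint tab1 above 0.8 rad and value of joint tab4 below 0.6 rad and (z of the grasp point in the frame of board above 0.12 m or x of the grasp point in the frame of board above 0.06 m or x of the grasp point in the frame of board below -0.06 m)) or (y of peg_orange_center in the frame of board between -0.125 and -0.075 m and value of joint tab1 above 0.8 rad and value of joint tab5 below 0.6 rad and (z of the grasp point in the frame of board above 0.12 m or x of the grasp point in the frame of board above 0.06 m or x of the grasp point in the frame of board below -0.06 m))).
It fails at once if the board or its tabs are pressed with more than 12 N (contact force between the fingers and board above 12 N).
It fails at once if a peg, the small carton or the white shade is moved, lifted or knocked over (not (distance of peg_orange_center from where it was at the start of the episode below 0.015 m) or not (distance of peg_blue_center from where it was at the start of the episode below 0.015 m) or not (distance of peg_white_center from where it was at the start of the episode below 0.015 m) or not (distance of bulb_box_center from where it was at the start of the episode below 0.02 m) or not (distance of shade from where it was at the start of the episode below 0.02 m) or angle between any of peg_orange_center, peg_blue_center, peg_white_center, bulb_box_center, shade's own z axis and vertical above 0.4 rad).
It also fails if it takes over 32 s, if anything falls off the work surface, if the arm or the gripper's body presses on something with over 40 N, if the wrist force passes 120 N, or if a joint passes its speed limit or range.

## Robot

A 6-joint arm with a two-finger parallel gripper is mounted at the origin on the work surface. World frame = base frame: x ahead of the robot, y to its left, z up, the work surface at z = 0. Lengths are in m, angles in rad, forces in N, time in s.
With the tool pointing down it reaches from about 0.375 to 0.975 m from the base axis. Payload 3.8 kg.
Tool frame: the origin (TCP) lies at the very end of the fingers, on their centre line; the grasp point (between the pads) lies 19 mm behind it; z points along the fingers, y is the direction in which the jaws open and shut (so a half turn about z gives the same grasp; the last joint's range is limited). The gripper opens to 85 mm and grips with 20 to 120 N. Pads are 22 mm wide; open, the fingers measure 114 mm over their backs; the gripper's body (76 mm by 85 mm) begins 54 mm behind the grasp point. The pads swing forward as they close: fully open they stand 13 mm farther back than shut.
Start: joints at [1.101, 0.264, 1.604, -0, 1.274, -0.037], TCP at [0.283, 0.613, 0.231] pointing down, gripper open.
Joint ranges: [-2.63, 2.63], [-0.94, 2.18], [0.31, 2.57], [-1.31, 4.45], [0, 2.66], [-2.55, 2.55]. Speed limits (rad/s): [2.57, 2.57, 3.14, 3.14, 3.14, 3.14].

## Interface

Orientations are given as a unit quaternion [w, x, y, z].
In Python, from station import get_state, snapshot, finish_job gives the robot as it stands.
- The arm moves only by the tool arm_command, never from a script. Its argument "series" is one flat list of numbers, 6 for each row, row after row: the shift along the tool's x, y, z as a fraction of full scale, then the turn, a rotation vector about the tool's x, y, z as a fraction of full scale. A call has 1 to 20 rows; each row shifts and turns the commanded pose from where the row before left it, along the tool's axes as they then stand; what a row does not reach is not made up. Full scale, the value 1, is 0.03 m for a shift and 4 degrees for a turn. A row lasts 1/8 s, in which the tool goes at most 62.5 mm and 10.7 degrees, less where a joint would pass 70% of its speed; a pose out of reach is approached as far as the arm can. A call with a number of a shift or a turn outside -1 to 1 is refused whole. A call with a gripper value outside its range is refused whole. "fingers" is the closure, from -1 (fully open) to 1 (shut), set as the call begins (left out, the last holds). The fingers move at their own pace and stop on an object; "grip_force" is the grip in N (left out, the last holds). Time passes only in rows, so rows that do not move let the fingers close. It gives the time, the measured TCP pose, the force and the opening at its end, in the units of the state.
- get_state(): the state, without advancing time (a new reading comes with each control period).
- snapshot(name): name is "side" or "top" or "wrist"; returns a dict with "pixels" (384x512x3 uint8, blue, green, red), "intrinsics" (3x3 intrinsics, pixels), "world_to_cam" (4x4, takes a point from world to camera coordinates); the wrist camera has in their place "tool_from_camera" (4x4, takes a point from camera to tool coordinates, whose origin is the TCP and whose axes are the flange's). Camera axes: x right, y down, z forward; pixel columns grow to the right and rows downward; lengths in m; the calibration is good to about 2 mm. A picture is of the moment at which its call begins: read the wrist's pose just before it. There is no depth.
- finish_job(): hands the job in, once; it reports no verdict.
The state is a dict: "t": time; "joint_positions": joint angles; "qd": joint speeds; "effort": joint torques, N m; "tool_pos": TCP position; "tool_rot": TCP orientation; "wrist_force": force on the tool from outside, world axes, zero at the start; "wrist_torque": the same for the moment, N m; "gripper_width": finger opening in m.
Only numpy, scipy, OpenCV 4.12 (cv2) and the standard library are available. Lean on these libraries where they do the work, as an engineer would, in place of code of your own. Each camera call takes 0.05 s, during which the arm holds its last target.

## Working session

There is one attempt and no reset: what is moved stays moved. The work goes in short steps, Python scripts to look and compute and a tool call to move; the robot and the scene stay as the last step left them, time stands still between calls to the robot, and variables do not carry over. Pictures are saved under pics/ and viewed, and the job is handed in when it is done.

Besides the shell and the picture viewer there is one more tool, called after "Request:" as name(argument=value, ...) on one line, values as JSON. arm_command: Moves the arm, as the interface text tells. Its arguments: {"type":"object","properties":{"series":{"type":"array","items":{"type":"number","minimum":-1,"maximum":1}},"fingers":{"type":"number"},"grip_force":{"type":"number"}},"required":["series"]}

```bash
mkdir -p pics; python3 - <<'E'
from station import *
import cv2,json
s=get_state();print({k:s[k] for k in('t','tool_pos','tool_rot','gripper_width')})
for n in('side','top','wrist'):
    d=snapshot(n);cv2.imwrite(f'pics/{n}0.png',d['pixels'])
    import numpy as np
    np.savez(f'pics/{n}0.npz',**{k:v for k,v in d.items()})
    print(n,{k:np.round(v,3).tolist() for k,v in d.items() if k!='pixels'})
E
```

```text
{'t': 0.0, 'tool_pos': array([0.28277731, 0.6121172 , 0.2299341 ]), 'tool_rot': array([-2.85605486e-04,  2.14717170e-01,  9.76675619e-01, -1.09160095e-03]), 'gripper_width': 0.08541534604826141}
side {'intrinsics': [[424.433, 0.0, 256.647], [0.0, 424.433, 190.09], [0.0, 0.0, 1.0]], 'world_to_cam': [[0.96, -0.279, 0.014, -0.651], [-0.15, -0.557, -0.817, 0.133], [0.236, 0.782, -0.577, 0.701], [0.0, 0.0, 0.0, 1.0]]}
top {'intrinsics': [[363.856, 0.0, 260.815], [0.0, 363.856, 186.841], [0.0, 0.0, 1.0]], 'world_to_cam': [[-0.016, -1.0, -0.005, -0.026], [-0.968, 0.016, -0.249, 0.661], [0.249, 0.001, -0.969, 0.58], [0.0, 0.0, 0.0, 1.0]]}
wrist {'intrinsics': [[325.209, 0.0, 261.28], [0.0, 325.209, 188.666], [0.0, 0.0, 1.0]], 'tool_from_camera': [[0.001, -0.953, -0.304, 0.077], [1.0, 0.001, 0.001, 0.0], [-0.001, -0.304, 0.953, -0.142], [0.0, 0.0, 0.0, 1.0]]}
```

View pics/side0.png

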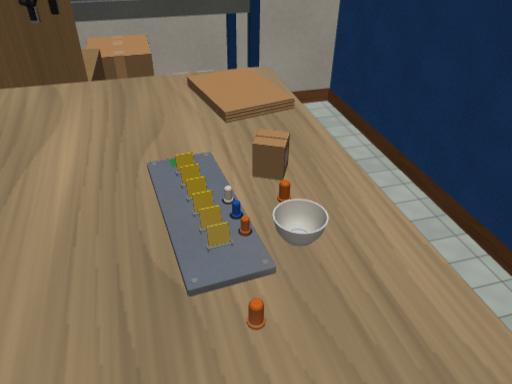

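View pics/top0.png

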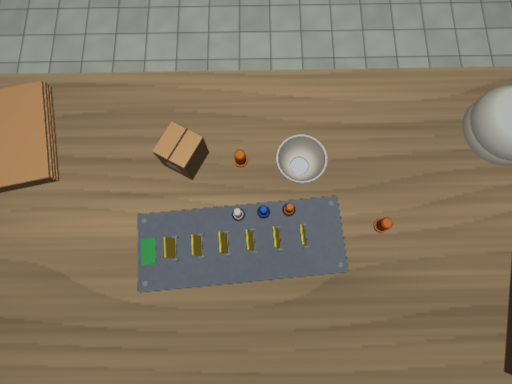

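View pics/wrist0.png

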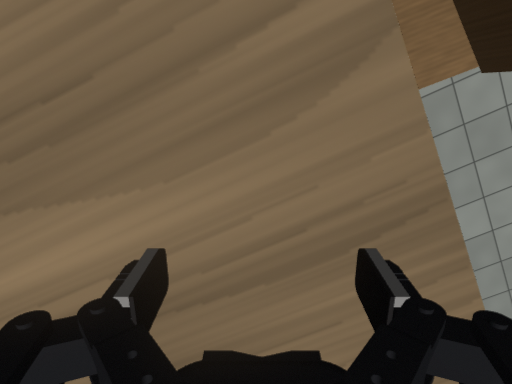

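The side view shows the board with the green end far left and the pegs white, blue and orange beside the row. The orange peg on the board is at about (245,225) and looks to be by the gap between tabs 5 and 6. The two off-board orange pegs are larger decoys. Next I'll enlarge the top view to measure.

```bash
python3 - <<'E'
import cv2
i=cv2.imread('pics/top0.png')
cv2.imwrite('pics/topL.png',cv2.resize(i[190:300,130:245],None,fx=6,fy=5.4,interpolation=cv2.INTER_CUBIC)[:600])
cv2.imwrite('pics/topR.png',cv2.resize(i[190:300,235:355],None,fx=5.4,fy=5.4,interpolation=cv2.INTER_CUBIC))
E
```

```text
(no output)
```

View pics/topL.png

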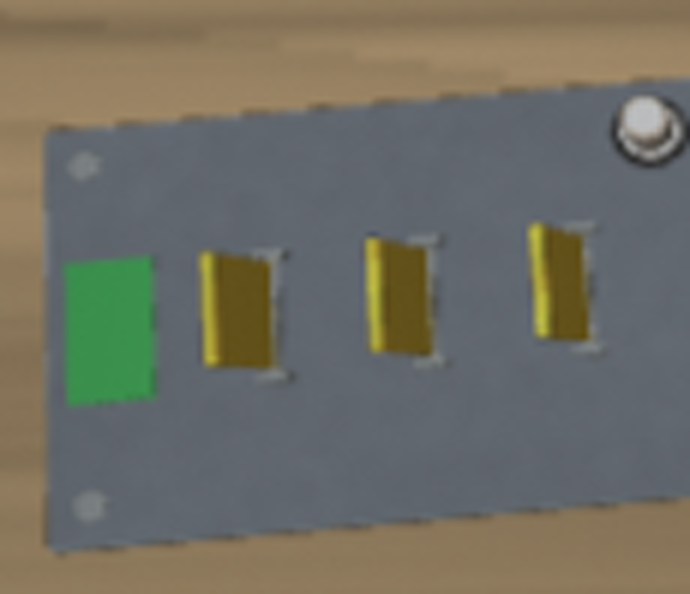

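View pics/topR.png

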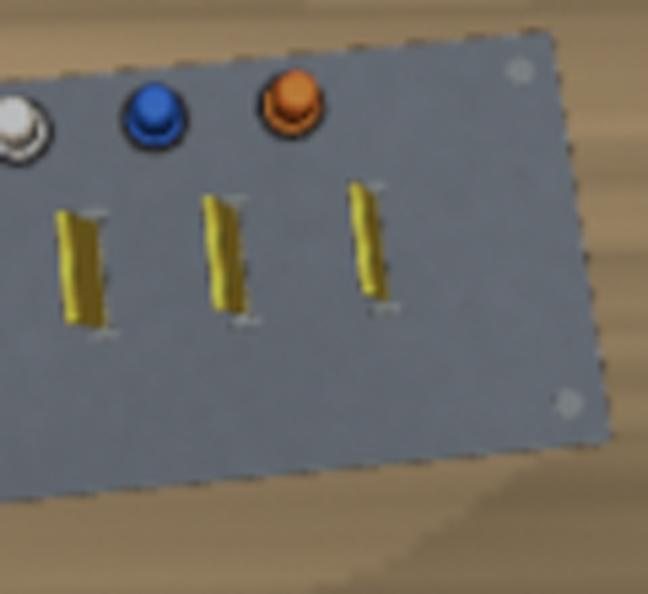

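The top crops show the board corners at about TL(47,130), BL(50,550) in the left crop and TR(548,32), BR(608,440) in the right crop. The orange peg sits between tabs 5 and 6, so five tabs need tipping.

```bash
cat > h.py <<'E'
import numpy as np
def ray(d,uv,z):
    K=d['intrinsics'];T=d['world_to_cam'];R=T[:3,:3];c=-R.T@T[:3,3]
    r=R.T@np.linalg.inv(K)@np.array([*uv,1]);return c+r*(z-c[2])/r[2]
def proj(d,p):
    T=d['world_to_cam'];q=d['intrinsics']@(T[:3,:3]@np.array(p)+T[:3,3]);return q[:2]/q[2]
E
python3 - <<'E'
from h import *
import cv2
d=dict(np.load('pics/top0.npz'))
L=lambda x,y:((x+.5)/6-.5+130,(y+.5)/5.4-.5+190)
R=lambda x,y:((x+.5)/5.4-.5+235,(y+.5)/5.4-.5+190)
uv=[L(47,130),L(50,550),R(548,32),R(608,440),L(83,165),L(90,506),R(520,70),R(568,403)]
P=np.array([ray(d,u,.018)[:2] for u in uv])
B=np.array([[.075,.2],[-.075,.2],[.075,-.2],[-.075,-.2]])
def fit(B,P):
    b=B.mean(0);p=P.mean(0);H=(B-b).T@(P-p);a=np.arctan2(H[0,1]-H[1,0],H[0,0]+H[1,1])
    M=np.array([[np.cos(a),-np.sin(a)],[np.sin(a),np.cos(a)]]);return a,p-M@b,M
a,t,M=fit(B,P[:4]);print(P.round(4).tolist());print('yaw',np.degrees(a),'t',t,'res',(P[:4]-(B@M.T+t)).round(4).tolist())
print('screws in board',((P[4:]-t)@M).round(4).tolist())
for n,u in dict(orange=R(293,108),blue=R(155,120)).items(): print(n,((ray(d,u,.034)[:2]-t)@M).round(4))
for y in(.178,.125,-.125): print(y,M@[0,y]+t)
# overlay in both views
for n in('top','side'):
    e=dict(np.load(f'pics/{n}0.npz'));s=4;im=cv2.resize(e['pixels'],None,fx=s,fy=s,interpolation=cv2.INTER_CUBIC)
    def dot(x,y,z,c):
        q=proj(e,[*(M@[x,y]+t),z]);q=(q+.5)*s-.5;cv2.circle(im,tuple(int(v) for v in q),3,c,-1)
    for y in(.125,.075,.025,-.025,-.075,-.125):
        for x in(-.019,.019):dot(x,y+.0106,.0616,(0,0,255))
    for x,y in B:dot(x,y,.018,(255,255,0))
    for y in(0,-.05,-.1):dot(.055,y,.050,(255,0,255))
    cr=im[760:1200,520:1400] if n=='top' else im[580:1140,560:1120]
    cv2.imwrite(f'pics/ov_{n}.png',cv2.resize(cr,None,fx=.9,fy=.9))
E
```

```text
[[0.6262, 0.2084], [0.4783, 0.1973], [0.6564, -0.186], [0.5094, -0.1972], [0.6131, 0.1957], [0.4929, 0.1857], [0.6423, -0.1747], [0.5223, -0.184]]
yaw 4.426487537143883 t [0.5675789  0.00561948] res [[-0.0007, -0.0024], [0.001, -0.002], [-0.0014, 0.002], [0.0011, 0.0024]]
screws in board [[0.06, 0.186], [-0.0606, 0.1853], [0.0606, -0.1856], [-0.0598, -0.1856]]
orange [ 0.0513 -0.0995]
blue [ 0.0516 -0.0499]
0.178 [0.55384087 0.18308853]
0.125 [0.55793141 0.13024662]
-0.125 [ 0.5772264  -0.11900767]
```

View pics/ov_top.png

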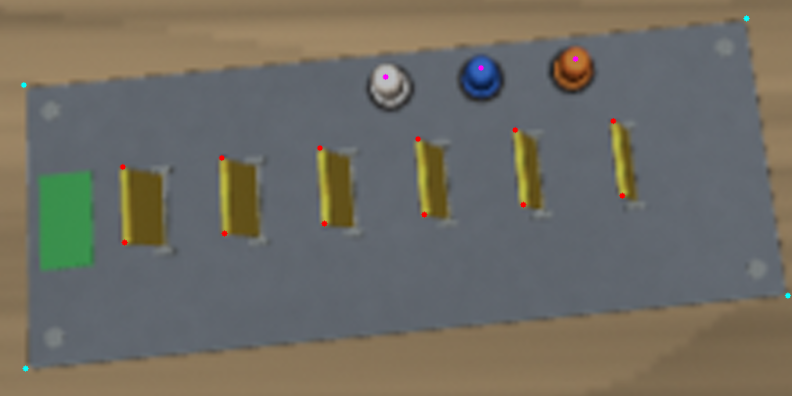

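View pics/ov_side.png

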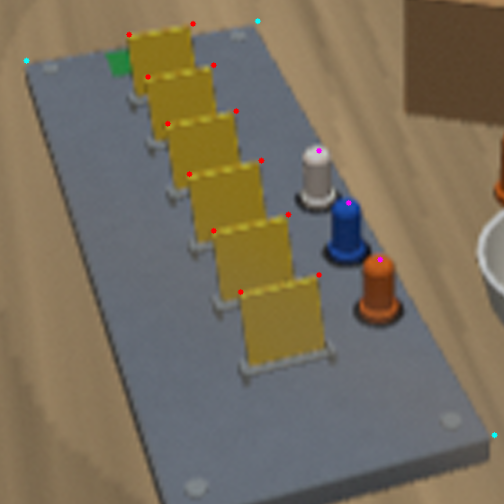

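Overlay check:
- **Tabs:** the predicted tab tops (red) and peg tops match in both views to about 2 mm.
- **Peg:** orange is at board y ≈ -0.0995, so tabs 1–5 go down.

I'll close the fingers and turn the tool about 60.8° so tool x lies along the row.

Request:
arm_command(series=[0,0,0,0,0,1,0,0,0,0,0,1,0,0,0,0,0,1,0,0,0,0,0,1,0,0,0,0,0,1,0,0,0,0,0,1,0,0,0,0,0,1,0,0,0,0,0,1,0,0,0,0,0,1,0,0,0,0,0,1,0,0,0,0,0,1,0,0,0,0,0,1,0,0,0,0,0,1,0,0,0,0,0,1,0,0,0,0,0,1,0,0,0,0,0,0.2,0,0,0,0,0,0,0,0,0,0,0,0], fingers=1, grip_force=20)

```text
t: 2.4
tool_pos: [0.2831, 0.6127, 0.2312]
tool_rot: [0.0, 0.679, 0.734, -0.0]
wrist_force: [1.2, -0.9, 0.7]
gripper_width: 0.0001
```

```bash
cat >> h.py <<'E'
from scipy.spatial.transform import Rotation as Ro
A=np.radians(4.4265);M=np.array([[np.cos(A),-np.sin(A)],[np.sin(A),np.cos(A)]]);t=np.array([.5676,.0056])
def tcp():
    from station import get_state
    s=get_state();p=np.array(s['tool_pos']);q=s['tool_rot'];Rm=Ro.from_quat([q[1],q[2],q[3],q[0]]).as_matrix()
    b=(p[:2]-t)@M;print('t',s['t'],'world',p.round(4),'board',b.round(4),'toolx yaw',np.degrees(np.arctan2(Rm[1,0],Rm[0,0])).round(2),'z',Rm[:,2].round(4),'w',s['gripper_width'],'F',np.round(s['wrist_force'],2),'q',np.round(s['joint_positions'],2))
    return p,Rm
def go(bx,by,z):
    p,Rm=tcp();g=np.array([*(M@[bx,by]+t),z]);print('tool shift in fullscale',(Rm.T@(g-p)/.03).round(3))
E
python3 -c "
from h import *
go(0,.178,.10)"
```

```text
t 2.4 world [0.2831 0.6127 0.2312] board [-0.2368  0.6273] toolx yaw 94.44 z [-1.e-04 -2.e-04 -1.e+00] w 0.00014413789226603863 F [ 1.18 -0.87  0.68] q [1.1  0.26 1.6  0.   1.27 1.02]
tool shift in fullscale [-14.977   7.892   4.373]
```

Request:
arm_command(series=[-0.75,0.4,0,0,0,0,-0.75,0.4,0,0,0,0,-0.75,0.4,0,0,0,0,-0.75,0.4,0,0,0,0,-0.75,0.4,0,0,0,0,-0.75,0.4,0,0,0,0,-0.75,0.4,0,0,0,0,-0.75,0.4,0,0,0,0,-0.75,0.4,0,0,0,0,-0.75,0.4,0,0,0,0,-0.75,0.4,0,0,0,0,-0.75,0.4,0,0,0,0,-0.75,0.4,0,0,0,0,-0.75,0.4,0,0,0,0,-0.75,0.4,0,0,0,0,-0.75,0.4,0,0,0,0,-0.75,0.4,0,0,0,0,-0.75,0.4,0,0,0,0,-0.75,0.4,0,0,0,0,-0.75,0.4,0,0,0,0])

```text
t: 4.9
tool_pos: [0.5572, 0.1804, 0.2315]
tool_rot: [0.0, 0.68, 0.733, 0.0]
wrist_force: [0.1, -0.4, 0.2]
gripper_width: 0.0
```

```bash
python3 -c "
from h import *
go(0,.178,.10)"
```

```text
t 4.9 world [0.5572 0.1804 0.2315] board [0.0032 0.1751] toolx yaw 94.35 z [ 3.e-04  1.e-04 -1.e+00] w 8.087076066101296e-06 F [ 0.14 -0.35  0.23] q [ 0.27  0.1   1.8  -0.    1.25  0.19]
tool shift in fullscale [ 0.096 -0.107  4.382]
```

Descending over the green patch to z ≈ 0.08, then checking with pictures.

Request:
arm_command(series=[0.1,-0.1,0.7,0,0,0,0,0,0.7,0,0,0,0,0,0.7,0,0,0,0,0,0.7,0,0,0,0,0,0.7,0,0,0,0,0,0.7,0,0,0,0,0,0.7,0,0,0,0,0,0.2,0,0,0,0,0,0,0,0,0])

```text
t: 6.02
tool_pos: [0.5536, 0.1845, 0.0783]
tool_rot: [-0.0, 0.68, 0.734, -0.0]
wrist_force: [0.2, -0.2, 0.7]
gripper_width: 0.0001
```

```bash
python3 - <<'E'
from h import *
from station import *
import cv2
go(0,.178,.042)
a=snapshot('side')['pixels'][120:320,120:320];b=snapshot('top')['pixels'][170:310,110:310]
cv2.imwrite('pics/s1.png',np.hstack([cv2.resize(a,(400,400),interpolation=2),cv2.resize(b,(400,280),interpolation=2).copy() if 0 else cv2.copyMakeBorder(cv2.resize(b,(400,280),interpolation=2),0,120,0,0,0)]))
E
```

```text
t 6.025 world [0.5536 0.1845 0.0783] board [-1.000e-04  1.795e-01] toolx yaw 94.37 z [-4.e-04 -1.e-04 -1.e+00] w 7.842274917861982e-05 F [ 0.18 -0.21  0.66] q [ 0.28  0.23  1.94 -0.    0.96  0.2 ]
tool shift in fullscale [-0.05   0.005  1.21 ]
```

View pics/s1.png

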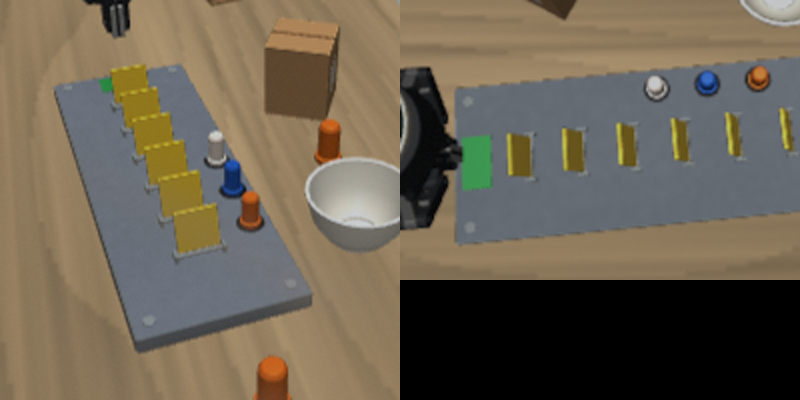

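The fingertip is behind tab 1 over the green patch, clear of everything. Next I'll go down to z = 0.042 and sweep tabs 1–3.

Request:
arm_command(series=[0,0,0.6,0,0,0,0,0,0.6,0,0,0,0,0,0,0,0,0,-0.4,0,0,0,0,0,-0.4,0,0,0,0,0,-0.4,0,0,0,0,0,-0.4,0,0,0,0,0,-0.4,0,0,0,0,0,-0.4,0,0,0,0,0,-0.4,0,0,0,0,0,-0.4,0,0,0,0,0,-0.4,0,0,0,0,0,-0.4,0,0,0,0,0,-0.4,0,0,0,0,0,-0.4,0,0,0,0,0,-0.4,0,0,0,0,0,-0.4,0,0,0,0,0,-0.2,0,0,0,0,0])

```text
t: 8.38
tool_pos: [0.5671, 0.0109, 0.0423]
tool_rot: [0.0, 0.68, 0.734, -0.0]
wrist_force: [0.1, 0.3, -0.0]
gripper_width: 0.0002
```

```bash
python3 - <<'E'
from h import *
from station import *
import cv2
go(0,-.079,.042)
a=snapshot('side')['pixels'][120:320,120:320]
cv2.imwrite('pics/s2.png',cv2.resize(a,(600,600),interpolation=2))
E
```

```text
t 8.375 world [0.5671 0.0109 0.0423] board [-0.0001  0.0054] toolx yaw 94.37 z [-0. -0. -1.] w 0.00018354154183986536 F [ 0.09  0.33 -0.01] q [-0.02  0.25  2.   -0.    0.89 -0.1 ]
tool shift in fullscale [-2.812  0.005  0.009]
```

View pics/s2.png

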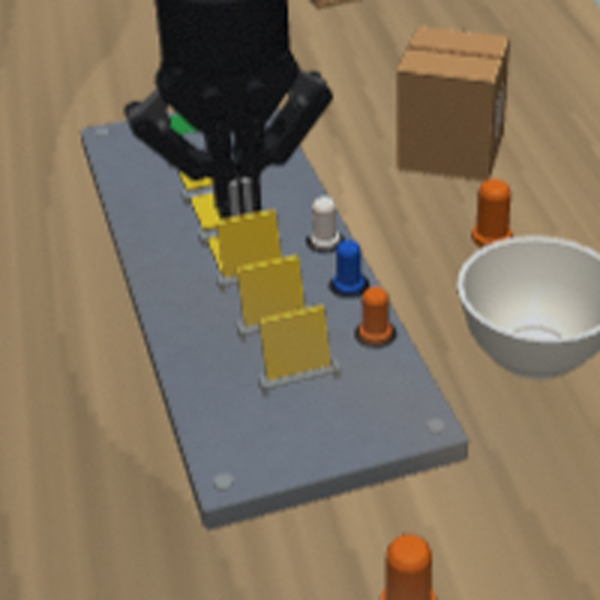

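Tabs 1–3 lie flat and tabs 4–6 stand at about (250,245), (270,290) and (295,340). The fingers are clear of the pegs. I'll continue over tabs 4 and 5 and stop at board y ≈ -0.079, so the front face is at about -0.09. Tab 6's edge starts at -0.112.

Request:
arm_command(series=[-0.4,0,0,0,0,0,-0.4,0,0,0,0,0,-0.4,0,0,0,0,0,-0.4,0,0,0,0,0,-0.4,0,0,0,0,0,-0.4,0,0,0,0,0,-0.3,0,0,0,0,0,-0.1,0,0,0,0,0,0,0,0,0,0,0,0,0,0,0,0,0])

```text
t: 9.68
tool_pos: [0.5734, -0.0717, 0.0422]
tool_rot: [-0.0, 0.679, 0.734, -0.0]
wrist_force: [-0.7, -0.2, -0.2]
gripper_width: 0.0001
```

```bash
python3 - <<'E'
from h import *
from station import *
import cv2
go(0,-.079,.042)
a=snapshot('side')['pixels'][120:320,120:320]
cv2.imwrite('pics/s3.png',cv2.resize(a,(600,600),interpolation=2))
E
```

```text
t 9.675 world [ 0.5734 -0.0717  0.0422] board [-0.0001 -0.0775] toolx yaw 94.42 z [-2.e-04  1.e-04 -1.e+00] w 5.9488650986605534e-05 F [-0.71 -0.19 -0.2 ] q [-0.17  0.27  1.98  0.    0.9  -0.24]
tool shift in fullscale [-0.051  0.005  0.008]
```

View pics/s3.png

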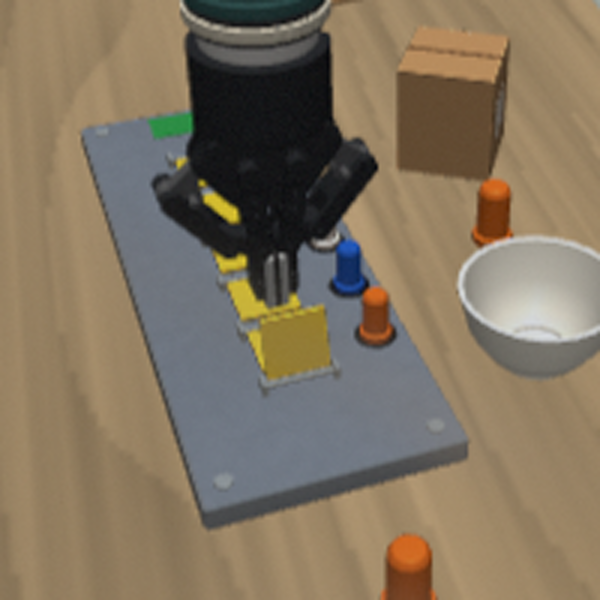

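Tab 5 lies flat, with its edge visible behind tab 6 at about (255,350), and tab 6 still leans back. Lifting straight up now.

Request:
arm_command(series=[0,0,-0.4,0,0,0,0,0,-0.7,0,0,0,0,0,-0.7,0,0,0,0,0,-0.7,0,0,0,0,0,-0.7,0,0,0,0,0,-0.7,0,0,0,0,0,-0.7,0,0,0,0,0,-0.7,0,0,0,0,0,-0.7,0,0,0,0,0,-0.7,0,0,0,0,0,0,0,0,0,0,0,0,0,0,0])

```text
t: 11.22
tool_pos: [0.5731, -0.0718, 0.2429]
tool_rot: [-0.0, 0.679, 0.734, -0.0]
wrist_force: [-0.4, 0.4, -0.1]
gripper_width: -0.0003
```

```bash
python3 - <<'E'
from h import *
from station import *
import cv2
tcp()
a=snapshot('side')['pixels'][120:320,120:320];b=snapshot('wrist')['pixels']
cv2.imwrite('pics/s4.png',np.hstack([cv2.resize(a,(400,400),interpolation=2),cv2.resize(b,(400,300)).__class__(0) if 0 else cv2.copyMakeBorder(cv2.resize(b,(400,300)),0,100,0,0,0)]))
E
```

```text
t 11.225 world [ 0.5731 -0.0718  0.2429] board [-0.0005 -0.0776] toolx yaw 94.41 z [-5.e-04  1.e-04 -1.e+00] w -0.00027514113995901553 F [-0.37  0.39 -0.12] q [-0.17  0.07  1.8  -0.    1.27 -0.24]
```

View pics/s4.png

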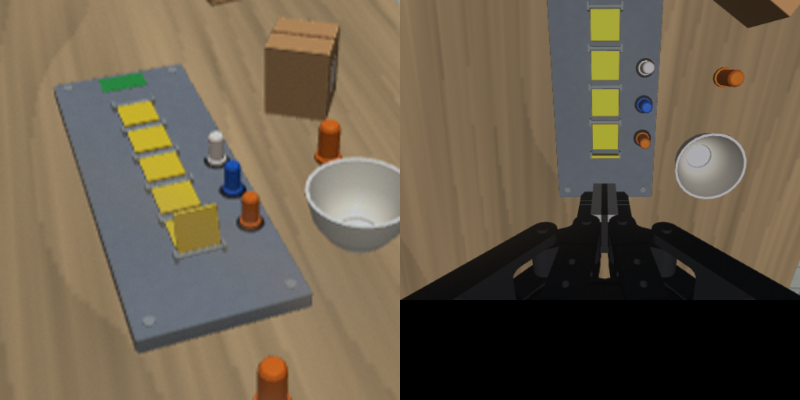

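Tabs 1–5 are flat, tab 6 stands, and the pegs, carton and shade look unmoved. The hand is clear at z = 0.243, so I'm handing in.

```bash
python3 -c "
from station import *
print(finish_job())"
```

```text
the job is handed in; nothing more can be done
None
```

I tipped tabs 1–5 with the closed fingertips in one low pass (TCP about 42 mm above the bench), stopped beside the orange peg between tabs 5 and 6, lifted clear and handed the job in. The pass was sent as two move calls. The fingers stayed low between them, with one 0.05 s hold while I took a picture between tabs 3 and 4.

**Final pictures:** the side and wrist views show tabs 1–5 flat and tab 6 still leaning back. The pegs, carton and shade look unmoved by eye; I did not measure their positions again.

**Readings:** wrist force stayed under about 1 N at every point I read it after the start. The move finished at 11.2 s of the 32 s allowed, with the hand at z = 0.243 m. `finish_job` gave no verdict.

**Disagreement:** the board corners measured about 2 mm off their nominal places. The predicted tab and peg tops also sat about 2 mm off in the side view. Both are within the stated calibration error.

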